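# Contact-pressure test of both ends of an aluminium unit

## Robot

A 7-joint arm with a two-finger parallel gripper is mounted at the origin on a cart in front of the work surface, level with it; the furniture and walls round the work are solid. World frame = base frame: x ahead of the robot, y to its left, z up, the work surface at z = 0. Lengths are in m, angles in rad, forces in N, time in s.
With the tool pointing down it reaches from about 0.4 to 0.85 m from the base axis. Payload 10.4 kg.
Tool frame: the origin (TCP) lies at the very end of the fingers, on their centre line; the grasp point (between the pads) lies 19 mm behind it (manip.grip_point_offset is the distance from the TCP to the grasp point, in m); z points along the fingers, y is the line along which they close (so a half turn about z gives the same grasp; the last joint's range is limited). The gripper opens to 85 mm and grips with 20 to 120 N. Pads are 22 mm wide; open, the fingers measure 114 mm over their backs; the gripper's body (76 mm by 85 mm) begins 54 mm behind the grasp point. The pads swing forward as they close: fully open they stand 13 mm farther back than shut.
Start: joints at [1.12, 0.332, -0.065, 1.46, 0.022, 1.35, -0.088], TCP at [0.259, -0.569, 0.231] pointing down, gripper open.
Joint ranges: [-2.6, 2.6], [-0.5, 2.12], [-1.47, 1.34], [0.16, 2.42], [-1.27, 4.41], [0.06, 2.06], [-2.6, 2.6]. Speed limits (rad/s): [2.22, 2.22, 2.79, 2.79, 3.14, 3.14, 3.14].

## Interface

Orientations are given as a unit quaternion [x, y, z, w].
In Python, from workcell import manip gives the robot as it stands. The module is installed in compiled form; this text tells all that it offers.
- The arm moves only by the tool step_arm, never from a script. Its argument "moves" is a list of rows, each a list of 7 numbers: the closure, from 0 (fully open) to 1 (shut), then the shift along the world's x, y, z in mm, then the turn, a rotation vector about the world's x, y, z in rad. In form: [[grip, tx, ty, tz, ax, ay, az], ...]. A call has 1 to 10 rows; each row is the pose to reach, as a shift and turn from the pose commanded when the call began; what a row does not reach only later rows make up. A row lasts 1/10 s, in which the tool goes at most 50 mm and 8.59 degrees, less where a joint would pass 70% of its speed; a pose out of reach is approached as far as the arm can. A call with a gripper value outside its range is refused whole. The fingers move at their own pace and stop on an object; "grip_force" is the grip in N (left out, the last holds). Time passes only in rows, so rows that repeat a pose let the fingers close. It gives the time, the measured TCP pose, the force, the opening and the grip force at its end, in the units of the state.
- manip.get_obs(): the state, without advancing time (a new reading comes with each control period).
- manip.camera(name): name is "side" or "top" or "wrist"; returns a dict with "image" (420x560x3 uint8, blue, green, red), "K" (3x3 intrinsics, pixels), "rvec" (rotation vector, rad) and "tvec" (3), from world to camera coordinates, as OpenCV has them; the wrist camera has in their place "mount" (4x4, takes a point from camera to tool coordinates, whose origin is the TCP and whose axes are the flange's). Camera axes: x right, y down, z forward; pixel columns grow to the right and rows downward; lengths in m; the calibration is good to about 2 mm. A picture is of the moment at which its call begins: read the wrist's pose just before it. There is no depth.
- manip.hand_in(): hands the job in; it is judged then, once.
The state is a dict: "clock": time; "joint_pos": joint angles; "joint_velocities": joint speeds; "tau": joint torques, N m; "position": TCP position; "ee_rot": TCP orientation; "ft_force": force on the tool from outside, world axes, zero at the start; "torque": the same for the moment, N m; "grip_width": opening from 0.0 (shut) to 1.0 (fully open); "grasp_force": force on a finger pad.
Only numpy, scipy, OpenCV 4.12 (cv2) and the standard library are available. Lean on these libraries where they do the work, as an engineer would, in place of code of your own. Each camera call takes 0.05 s, during which the arm holds its last target. There are 200 camera calls.

## Task

Test both end panels of the aluminium unit on the sprung gauge: press its black end squarely against the middle of the brass bar until the orange pointer line stands in the green band and hold it there for about a second, then draw it back, turn the unit end for end and do the same with its red end. Never push the pointer into the red band. Then lay the unit flat inside the blue tray, right way up as it was found and along the tray's length, without dropping it, and let go; leave the screwdriver, power bank, solder reel and yellow bottle where they are.

Things in the scene. Friction and masses are not known exactly. Their poses are not given: they have to be found in the camera images.
- case: closed unit in a ribbed aluminium housing, 110 x 56 x 36 mm (x, y, z), about 0.3 kg, lying on the bench; origin at the centre of its underside, x along its 110 mm length towards the black end, z up. Grip it across its 56 mm width.
- black_end (a point): centre of the unit's flat black end panel with the sockets (on the unit's +x end, 18 mm above its underside)
- red_end (a point): centre of the unit's flat plain red end panel (-x end, 18 mm above its underside)
- gauge: contact-pressure gauge fixed to the bench: grey housing 70 x 90 mm, 44 mm high (from x = 0 to x = +70 mm) on a dark base plate 105 x 130 mm, 6 mm thick, that reaches from x = -22.5 to x = +82.5 mm. Origin on the bench under the middle of the housing's front face; +x is the direction in which the bar is pressed, from the front into the housing, z up. Highest point (the pointer) 50 mm.
- bar_face (a point): centre of the front face of the brass bar, 23 mm above the bench; moves with the bar. At rest 45 mm in front (-x) of the gauge's origin. The face is 70 mm wide (y), from 8 to 38 mm above the bench, and looks to -x of the gauge; this point's axes are parallel to the gauge's. The base plate begins 22.5 mm behind the face at rest.
- gauge_bar (a joint): how far the sprung bar is pushed in, m: 0 at rest, stop at 0.020. An orange pointer line on top moves with it over a scale: green band from 0.005 to 0.012, white between, red band from 0.016 on. The spring takes about 1.2 N to start and 0.6 N per mm (about 6 N in the middle of the green band).
- tray: shallow blue open tray fixed to the bench, outside 168 x 118 x 12 mm, inside 160 x 110 mm, walls 4 mm thick, floor at most 5 mm thick; origin at the centre of its underside, x along its length
- driver_teal: teal-handled screwdriver lying on the bench, 14 x 157 x 12 mm, long axis y, origin under its centre; leave alone
- power_bank: black power bank lying on the bench, 153 x 74 x 22 mm, origin under its centre; leave alone
- solder_reel: blue and white reel of solder standing on its flange, 62 mm across, 42 mm high; leave alone
- flux_yellow: small yellow bottle with black cap, 30 mm across, 66 mm high; leave alone

How it is judged:
By the outcome, as a careful person would: the job done as asked, in the order asked, and still so for the second after the job is handed in, with the robot touching nothing.
It also fails if it takes over 72 s, if anything falls off the work surface, if the arm or the gripper's body presses on something with over 40 N, if the wrist force passes 120 N, or if a joint passes its speed limit or range.

## Working session

There is one attempt and no reset: what is moved stays moved. The work goes in short steps, Python scripts to look and compute and a tool call to move; the robot and the scene stay as the last step left them, time stands still between calls to the robot, and variables do not carry over. Pictures are saved under pics/ and viewed, at most 10 in all, crops included, and the job is handed in when it is done.

Besides the shell and the picture viewer there is one more tool, called as name(argument=value, ...) on one line, values as JSON. step_arm: Moves the arm, as the interface text tells. Its arguments: {"type":"object","properties":{"moves":{"type":"array","items":{"type":"array","items":{"type":"number"}}},"grip_force":{"type":"number"}},"required":["moves"]}

```bash
mkdir -p pics; cat > h.py <<'E'
import numpy as np, cv2
from workcell import manip
from scipy.spatial.transform import Rotation as R
def cam(name):
    if name=="wrist":
        o=manip.get_obs(); c=manip.camera(name)
        T=np.eye(4); T[:3,:3]=R.from_quat(o["ee_rot"]).as_matrix(); T[:3,3]=o["position"]
        c["T"]=T@np.array(c["mount"])
    else:
        c=manip.camera(name); Rm=cv2.Rodrigues(np.array(c["rvec"],float))[0]
        T=np.eye(4); T[:3,:3]=Rm.T; T[:3,3]=-Rm.T@np.array(c["tvec"]).ravel(); c["T"]=T
    return c
def onplane(c,uv,z):
    uv=np.atleast_2d(np.array(uv,float)); d=np.c_[uv,np.ones(len(uv))]@np.linalg.inv(c["K"]).T@c["T"][:3,:3].T
    o=c["T"][:3,3]; return o+d*((z-o[2])/d[:,2])[:,None]
E
python3 - <<'E'
from h import *
a=cam("top");b=cam("side")
cv2.imwrite("pics/top0.png",a["image"]);cv2.imwrite("pics/side0.png",b["image"])
for c in(a,b): print(c["K"],c["T"])
o=manip.get_obs();print(o["clock"],o["position"],o["ee_rot"],o["ft_force"],o["grip_width"],manip.grip_point_offset)
E
```

```text
[[452.03981796   0.         282.30823719]
 [  0.         452.03981796 210.2769479 ]
 [  0.           0.           1.        ]] [[ 5.80341834e-03 -9.80318484e-01  1.97337248e-01  3.48957551e-01]
 [-9.99983062e-01 -5.77649577e-03  7.12052401e-04  8.39468261e-02]
 [ 4.41879647e-04 -1.97338038e-01 -9.80335404e-01  1.02338631e+00]
 [ 0.00000000e+00  0.00000000e+00  0.00000000e+00  1.00000000e+00]]
[[441.0074149    0.         271.57740168]
 [  0.         441.0074149  207.162249  ]
 [  0.           0.           1.        ]] [[-0.97281072 -0.09490441  0.21126394  0.30521632]
 [-0.23116014  0.34157839 -0.91098254  1.13421689]
 [ 0.01429307 -0.93504939 -0.35422923  0.46993225]
 [ 0.          0.          0.          1.        ]]
0.1 [ 0.25916073 -0.56836624  0.23060712] [ 9.77213548e-01  2.12257579e-01 -1.41136665e-04 -6.17296759e-04] [-0.39540435  0.3758198  -0.34629275] 0.9984088909774975 0.0187
```

View pics/top0.png

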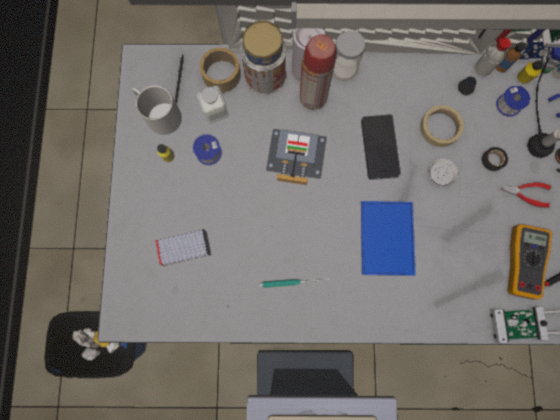

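View pics/side0.png

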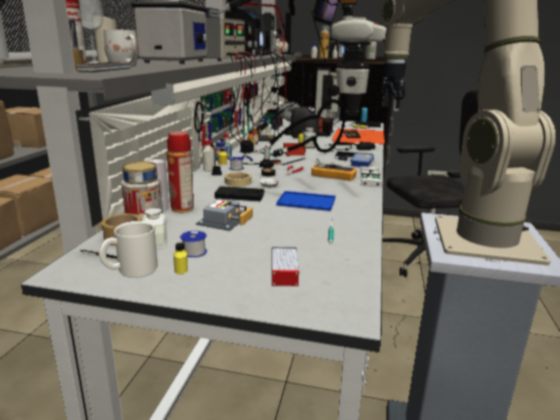

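The top view shows the unit at about (183,247), with its red end left and black end right. The gauge is at (297,153) with its brass bar at (293,180) facing the robot, the tray at (388,238), the driver at (290,283), the reel at (207,150) and the bottle at (164,153). Next I'll measure these with masks.

```bash
python3 - <<'E'
from h import *
c=cam("top"); im=c["image"]; hsv=cv2.cvtColor(im,cv2.COLOR_BGR2HSV)
def comp(m,box,nm,z):
    k=np.zeros_like(m);u0,v0,u1,v1=box;k[v0:v1,u0:u1]=m[v0:v1,u0:u1]
    cs,_=cv2.findContours(k,cv2.RETR_EXTERNAL,cv2.CHAIN_APPROX_NONE);q=max(cs,key=cv2.contourArea)
    w=onplane(c,q[:,0,:],z)[:,:2]*1000
    r=cv2.minAreaRect(w.astype(np.float32)); print(nm,cv2.contourArea(q),np.round(r[0],1),np.round(r[1],1),round(r[2],2)); return r
tray=cv2.inRange(hsv,(105,150,60),(130,255,255)); comp(tray,(340,180,440,290),"tray",.012)
red=cv2.inRange(hsv,(0,120,60),(8,255,255))|cv2.inRange(hsv,(172,120,60),(180,255,255)); comp(red,(130,220,180,280),"red",.036)
brass=cv2.inRange(hsv,(10,110,90),(28,255,255)); comp(brass,(255,120,340,200),"brass",.038)
yel=cv2.inRange(hsv,(22,120,80),(35,255,255)); comp(yel,(140,130,190,170),"bottle",.05)
dark=cv2.inRange(hsv,(0,0,0),(180,255,75)); comp(dark,(345,100,420,190),"bank",.022); comp(dark,(255,120,340,200),"plate",.006)
teal=cv2.inRange(hsv,(75,90,50),(100,255,255)); comp(teal,(240,260,340,300),"driver",.006)
comp(tray,(185,130,230,170),"reel",.042)
crop=np.hstack([cv2.resize(im[220:275,140:225],None,fx=4.5,fy=4.5,interpolation=cv2.INTER_CUBIC),cv2.resize(im[125:192,258:335],None,fx=4.5,fy=4.5*55/67,interpolation=cv2.INTER_CUBIC)[:248,:347].copy() if 0 else cv2.resize(im[127:182+4,258:335],(346,247),interpolation=cv2.INTER_CUBIC)])if 0 else np.hstack([cv2.resize(im[215:280,145:220],(400,347),interpolation=2),cv2.resize(im[125:190,260:335],(400,347),interpolation=2)])
cv2.imwrite("pics/crop.png",crop); print(crop.shape)
E
```

```text
tray 3561.5 [ 491.9 -152.4] [115.1 164.4] 89.17
red 8.5 [454.1 355.8] [52.2  3.3] 13.58
brass 122.5 [620.3  63.5] [64.5 12.9] 81.94
bottle 66.5 [673.6 347.2] [31.5 23.9] 45.61
bank 1857.5 [ 703.7 -141.7] [151.5  73.7] 5.28
plate 38.0 [667.   51.1] [56.9 32.5] 4.91
driver 137.5 [389.1  86.6] [10.8 80.9] 5.05Traceback (most recent call last):
  File "<stdin>", line 14, in <module>
  File "<stdin>", line 5, in comp
ValueError: max() iterable argument is empty
```

step_arm(moves=[[0, 241, 628, 70, 0, 0, 1.265], [0, 241, 628, 70, 0, 0, 1.265], [0, 241, 628, 70, 0, 0, 1.265], [0, 241, 628, 70, 0, 0, 1.265], [0, 241, 628, 70, 0, 0, 1.265], [0, 241, 628, 70, 0, 0, 1.265], [0, 241, 628, 70, 0, 0, 1.265], [0, 241, 628, 70, 0, 0, 1.265], [0, 241, 628, 70, 0, 0, 1.265], [0, 241, 628, 70, 0, 0, 1.265]])

```text
clock: 1.15
position: [0.4377, -0.1024, 0.2834]
ee_rot: [0.662, 0.75, -0.0, 0.0]
ft_force: [1.4, -0.6, -0.1]
grip_width: 1.002
grasp_force: 0.0
```

step_arm(moves=[[0, 60, 155, 17, 0, 0, 0], [0, 60, 155, 17, 0, 0, 0], [0, 60, 155, 17, 0, 0, 0], [0, 60, 155, 17, 0, 0, 0], [0, 60, 155, 17, 0, 0, 0], [0, 60, 155, 17, 0, 0, 0], [0, 60, 155, 17, 0, 0, 0]])

```text
clock: 1.85
position: [0.4972, 0.049, 0.2998]
ee_rot: [0.664, 0.748, -0.0, 0.0]
ft_force: [0.7, 0.2, 0.1]
grip_width: 1.003
grasp_force: 0.0
```

```bash
python3 - <<'E'
from h import *
c=cam("wrist"); cv2.imwrite("pics/w1.png",c["image"]);print(c["K"],np.round(c["mount"],4),np.round(c["T"],3))
np.savez("w1.npz",im=c["image"],K=c["K"],T=c["T"]);print(manip.get_obs()["clock"])
E
```

```text
[[330.39575086   0.         285.4306155 ]
 [  0.         330.39575086 207.13171348]
 [  0.           0.           1.        ]] [[ 1.100e-03 -9.589e-01 -2.836e-01  7.230e-02]
 [ 1.000e+00  1.200e-03 -1.000e-04  4.000e-04]
 [ 4.000e-04 -2.836e-01  9.589e-01 -1.426e-01]
 [ 0.000e+00  0.000e+00  0.000e+00  1.000e+00]] [[ 0.993  0.116  0.033  0.489]
 [ 0.121 -0.952 -0.282  0.121]
 [-0.001  0.284 -0.959  0.442]
 [ 0.     0.     0.     1.   ]]
1.9
```

View pics/w1.png

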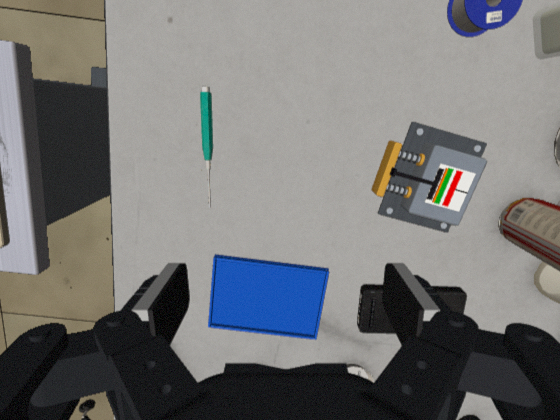

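The wrist view shows the gauge bar at (388,168), scale at (450,187), tray at (270,297), driver at (207,145) and the fingers at the bottom. I'll measure the gauge and tray from this picture.

```bash
python3 - <<'E'
from h import *
c=dict(np.load("w1.npz")); im=c["im"]; hsv=cv2.cvtColor(im,cv2.COLOR_BGR2HSV)
def comp(m,box,nm,z,close=0):
    k=np.zeros_like(m);u0,v0,u1,v1=box;k[v0:v1,u0:u1]=m[v0:v1,u0:u1]
    if close:k=cv2.morphologyEx(k,cv2.MORPH_CLOSE,np.ones((close,close)))
    cs,_=cv2.findContours(k,cv2.RETR_EXTERNAL,cv2.CHAIN_APPROX_NONE);q=max(cs,key=cv2.contourArea)
    w=onplane(c,q[:,0,:],z)[:,:2]*1000
    r=cv2.minAreaRect(w.astype(np.float32)); print(nm,np.round(r[0],1),np.round(r[1],1),round(r[2],2),np.round(cv2.boxPoints(r),1).tolist())
b=cv2.inRange(hsv,(105,150,60),(130,255,255));comp(b,(190,240,345,350),"tray",.012)
m=cv2.inRange(hsv,(10,90,50),(30,255,255));comp(m,(365,125,410,210),"brass38",.038);comp(m,(365,125,410,210),"brass8",.008)
dark=cv2.inRange(hsv,(0,0,0),(180,255,150));comp(dark,(368,110,500,240),"plate",.006,9)
teal=cv2.inRange(hsv,(75,90,50),(100,255,255));comp(teal,(180,70,230,170),"driver",.006)
comp(b,(430,0,530,45),"reel",.042)
cr=np.hstack([cv2.resize(im[110:245,360:500],(560,540),interpolation=2),cv2.resize((np.dstack([dark]*3))[110:245,360:500],(240,540))]);cv2.imwrite("pics/c1.png",cr)
E
```

```text
tray [ 493.5 -148.8] [120.7 166.5] 89.14 [[409.3999938964844, -207.89999389648438], [575.9000244140625, -210.39999389648438], [577.7000122070312, -89.69999694824219], [411.20001220703125, -87.19999694824219]]
brass38 [619.9  65.7] [68.8 17.8] 81.52 [[606.0, 33.0], [623.5999755859375, 30.399999618530273], [633.7000122070312, 98.4000015258789], [616.2000122070312, 101.0999984741211]]
brass8 [629.6  61.6] [73.9 19.1] 81.52 [[614.7000122070312, 26.5], [633.5999755859375, 23.700000762939453], [644.5, 96.80000305175781], [625.5999755859375, 99.5999984741211]]
plate [688.1  55.2] [131.1 136.4] 81.48 [[611.0, 0.5], [745.7999877929688, -19.700000762939453], [765.2999877929688, 110.0], [630.4000244140625, 130.1999969482422]]
driver [390.1  87.5] [13.7 84. ] 5.07 [[379.6000061035156, 128.8000030517578], [387.0, 45.099998474121094], [400.6000061035156, 46.29999923706055], [393.20001220703125, 130.0]]
reel [688.3 240.5] [77.1 33.7] 6.91 [[648.0, 252.60000610351562], [652.0, 219.10000610351562], [728.5999755859375, 228.39999389648438], [724.5, 261.8999938964844]]
```

View pics/c1.png

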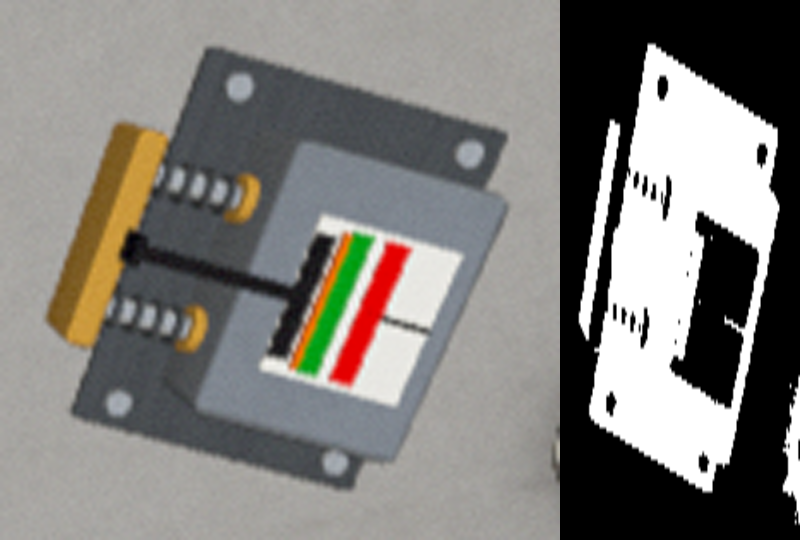

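step_arm(moves=[[0, -60, 200, -20, 0, 0, 0.1], [0, -60, 200, -20, 0, 0, 0.1], [0, -60, 200, -20, 0, 0, 0.1], [0, -60, 200, -20, 0, 0, 0.1], [0, -60, 200, -20, 0, 0, 0.1], [0, -60, 200, -20, 0, 0, 0.1]])

```text
clock: 2.5
position: [0.4367, 0.2515, 0.28]
ee_rot: [0.623, 0.782, -0.0, 0.0]
ft_force: [-0.1, -0.7, 0.3]
grip_width: 0.996
grasp_force: 0.0
```

```bash
python3 - <<'E'
from h import *
c=cam("wrist"); cv2.imwrite("pics/w2.png",c["image"])
np.savez("w2.npz",im=c["image"],K=c["K"],T=c["T"]);print(manip.get_obs()["clock"])
E
```

```text
2.55
```

View pics/w2.png

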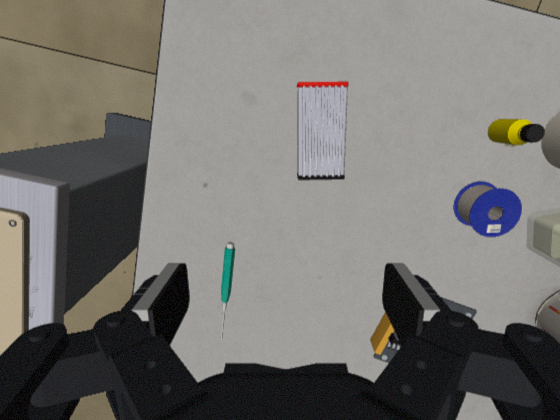

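The crop shows the bar's top-front edge running from (137,128) to (72,343), with the pointer at rest beside the green band. The second wrist view shows the unit at (322,130), red edge at row 84 and black edge at row 178.

```bash
python3 - <<'E'
from h import *
c=dict(np.load("w1.npz"))
f=lambda p:np.array(p)/4.0+[360,110]
def seg(p,z,n):
    w=onplane(c,f(p),z)[:,:2]*1000;d=w[0]-w[1];print(n,w.round(1).tolist(),"mid",w.mean(0).round(1),"len",np.linalg.norm(d).round(1),"ang",np.degrees(np.arctan2(d[1],d[0])).round(2))
seg([(137,128),(72,343)],.038,"topfront");seg([(116,122),(48,322)],.008,"botfront");seg([(208,47),(72,412)],.006,"platefront");seg([(208,47),(506,132)],.006,"plateside");seg([(506,132),(352,489)],.006,"plateback")
c=dict(np.load("w2.npz"));print("cam",c["T"][:3,3])
im=c["im"];box=im[65:195,275:365];hsv=cv2.cvtColor(box,cv2.COLOR_BGR2HSV);lab=cv2.cvtColor(box,cv2.COLOR_BGR2LAB).astype(int)
bg=np.median(lab.reshape(-1,3),0);m=(np.abs(lab-np.median(np.vstack([lab[:8].reshape(-1,3)]),0)).max(2)>14).astype(np.uint8)*255
m=cv2.morphologyEx(m,cv2.MORPH_CLOSE,np.ones((7,7)));red=cv2.inRange(hsv,(0,120,60),(8,255,255))|cv2.inRange(hsv,(172,120,60),(180,255,255))
blk=cv2.inRange(hsv,(0,0,0),(180,255,70))
for n,k in(("all",m),("red",red),("blk",blk)):
    cs,_=cv2.findContours(k,0,1);q=max(cs,key=cv2.contourArea)[:,0]+[275,65];print(n,q.min(0),q.max(0))
    r=cv2.minAreaRect((onplane(c,q,.036)[:,:2]*1000).astype(np.float32));print(np.round(r[0],1),np.round(r[1],1),round(r[2],2))
e=im[65:195,275:365];cv2.imwrite("pics/c2.png",cv2.resize(e,None,fx=4.5,fy=4.5,interpolation=2))
E
```

```text
topfront [[623.5, 99.1], [617.4, 30.9]] mid [620.5  65. ] len 68.4 ang 84.9
botfront [[626.3, 98.5], [617.4, 30.5]] mid [621.9  64.5] len 68.6 ang 82.55
platefront [[651.2, 125.1], [632.5, -0.4]] mid [641.9  62.4] len 126.9 ang 81.52
plateside [[651.2, 125.1], [753.6, 110.6]] mid [702.4 117.9] len 103.4 ang 171.91
plateback [[753.6, 110.6], [736.0, -16.5]] mid [744.8  47.1] len 128.2 ang 82.12
cam [0.42106148 0.32200196 0.42252224]
all [296  81] [348 180]
[466.2 306.4] [ 57.2 110.8] 13.38
red [297  82] [347  86]
[454.1 357. ] [55.   4.1] 12.92
blk [297 173] [343 179]
[478.1 256.1] [55.   7.1] 10.41
```

View pics/c2.png

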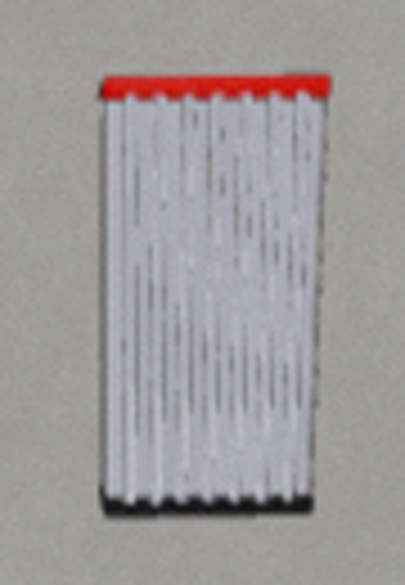

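The unit measures 57 x 111 mm centred at (466,306) with its y axis at 13.4°, which fits the given size. The bar face centre is about (620.5,65), with the gauge x axis at -8.3°. Now grasp.

step_arm(moves=[[0, 29, 55, -50, 0, 0, 0.01], [0, 29, 55, -100, 0, 0, 0.01], [0, 29, 55, -140, 0, 0, 0.01], [0, 29, 55, -170, 0, 0, 0.01], [0, 29, 55, -200, 0, 0, 0.01], [0, 29, 55, -215, 0, 0, 0.01], [0, 29, 55, -215, 0, 0, 0.01]], grip_force=60)

```text
clock: 3.25
position: [0.4668, 0.3032, 0.0636]
ee_rot: [0.622, 0.783, -0.002, -0.0]
ft_force: [-0.8, -0.2, 0.4]
grip_width: 1.006
grasp_force: 0.0
```

```bash
python3 - <<'E'
from h import *
o=manip.get_obs();r=R.from_quat(o["ee_rot"]);print(o["clock"],np.round(o["position"]*1000 if hasattr(o["position"],"shape") else np.array(o["position"])*1000,1),np.round(r.as_matrix(),4),np.degrees(np.arctan2(*r.as_matrix()[[1,0],1])))
E
```

```text
3.25 [466.8 303.2  63.6] [[-0.2274  0.9738 -0.0022]
 [ 0.9738  0.2274 -0.0021]
 [-0.0015 -0.0027 -1.    ]] 13.145355338522002
```

step_arm(moves=[[0, 0, 2, -25, 0, 0, 0.003], [0, 0, 2, -45, 0, 0, 0.003], [0, 0, 2, -60, 0, 0, 0.003], [0, 0, 2, -60, 0, 0, 0.003], [0, 0, 2, -60, 0, 0, 0.003]])

```text
clock: 3.75
position: [0.4673, 0.3077, 0.0063]
ee_rot: [0.62, 0.785, 0.001, 0.0]
ft_force: [-0.4, 0.2, 1.0]
grip_width: 1.005
grasp_force: 0.0
```

step_arm(moves=[[0, 0, -1, -3, 0, 0, 0], [0.1, 0, -1, -3, 0, 0, 0], [0.2, 0, -1, -3, 0, 0, 0], [0.3, 0, -1, -3, 0, 0, 0], [0.5, 0, -1, -3, 0, 0, 0], [0.5, 0, -1, -3, 0, 0, 0], [0.5, 0, -1, -3, 0, 0, 0], [0.5, 0, -1, -3, 0, 0, 0]], grip_force=60)

```text
clock: 4.55
position: [0.4668, 0.3068, 0.0026]
ee_rot: [0.619, 0.785, 0.0, 0.0]
ft_force: [-1.0, -0.5, 4.9]
grip_width: 0.646
grasp_force: 64.7
```

```bash
python3 - <<'E'
from h import *
c=cam("wrist");o=manip.get_obs();r=R.from_quat(o["ee_rot"]).as_matrix();print(o["clock"],np.round(np.array(o["position"])*1000,1),np.round(r,4).tolist(),np.degrees(np.arctan2(r[1,1],r[0,1])),o["ft_force"],o["grip_width"],o["grasp_force"])
np.savez("w3.npz",im=c["image"],K=c["K"],T=c["T"]);cv2.imwrite("pics/w3.png",c["image"])
E
```

```text
4.6 [466.8 306.8   2.6] [[-0.2328, 0.9725, 0.0007], [0.9725, 0.2328, 0.0003], [0.0002, 0.0008, -1.0]] 13.46276975463218 [-0.3255775  -0.6492374   5.66702808] 0.6499090756995212 64.73358035087585
```

View pics/w3.png

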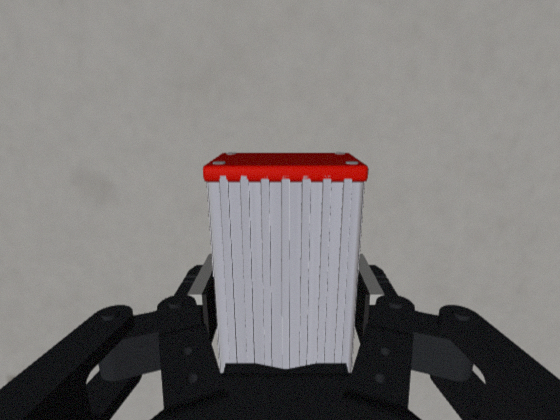

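The unit is held squarely, with its red end towards the camera (edge at row about 166). Lift, carry and turn it to in front of the gauge.

step_arm(moves=[[0.5, 0, 0, 35, 0, 0, 0], [0.5, 4, -20, 70, 0, 0, 0.1], [0.5, 12, -50, 70, 0, 0, 0.25], [0.5, 20, -80, 70, 0, 0, 0.4], [0.5, 30, -110, 70, 0, 0, 0.55], [0.5, 40, -140, 70, 0, 0, 0.7], [0.5, 50, -170, 70, 0, 0, 0.85], [0.5, 60, -200, 70, 0, 0, 1.0], [0.5, 66, -220, 70, 0, 0, 1.1], [0.5, 70, -230, 70, 0, 0, 1.191]])

```text
clock: 5.6
position: [0.5365, 0.0736, 0.0713]
ee_rot: [0.072, 0.997, -0.0, -0.001]
ft_force: [-0.4, 0.4, -3.5]
grip_width: 0.644
grasp_force: 66.2
```

step_arm(moves=[[0.5, 0, 0, 0, 0, 0, 0], [0.5, 0, 0, 0, 0, 0, 0]])

```text
clock: 5.8
position: [0.5359, 0.0771, 0.0717]
ee_rot: [0.074, 0.997, 0.0, -0.0]
ft_force: [0.6, -1.1, -4.2]
grip_width: 0.643
grasp_force: 66.2
```

```bash
cat >> h.py <<'E'
def st():
    o=manip.get_obs();r=R.from_quat(o["ee_rot"]).as_matrix();print(round(o["clock"],2),np.round(np.array(o["position"])*1000,1),"tilt",np.round(r[:2,2],4),"yaw_y",round(np.degrees(np.arctan2(r[1,1],r[0,1])),2),"F",np.round(o["ft_force"],2),round(o["grip_width"],3),round(o["grasp_force"],1));return o
E
python3 - <<'E'
from h import *
st()
c=dict(np.load("w3.npz"));im=c["im"]
Rt=R.from_euler('z',0).as_matrix()
for rows,z in(((153,),0.001),((166,),.036)):
    for v in rows:
        p=onplane(c,[(228 if z<.01 else 204,v),(344 if z<.01 else 368,v)],z)*1000;t=np.array([466.8,306.8]);ex=np.array([-.2328,.9725]);ey=np.array([.9725,.2328])
        print(v,[( (q[:2]-t)@ex,(q[:2]-t)@ey) for q in p])
E
```

```text
5.8 [535.9  77.1  71.7] tilt [-0.0009  0.0008] yaw_y 81.55 F [ 0.6  -1.06 -4.23] 0.643 66.2
153 [(np.float64(54.10941002336146), np.float64(-24.516963212181206)), (np.float64(54.16110599966439), np.float64(25.83033476156763))]
166 [(np.float64(54.20839771417543), np.float64(-26.67235092688192)), (np.float64(54.263188213085755), np.float64(27.83399167336974))]
```

step_arm(moves=[[0.5, 0, 0, -40, 0, 0, 0.003], [0.5, 0, 0, -64, 0, 0, 0.003], [0.5, 5, -0.7, -64, 0, 0, 0.003], [0.5, 10, -1.5, -64, 0, 0, 0.003], [0.5, 15, -2.2, -64, 0, 0, 0.003], [0.5, 20, -2.9, -64, 0, 0, 0.003], [0.5, 20, -2.9, -64, 0, 0, 0.003], [0.5, 20, -2.9, -64, 0, 0, 0.003]])

```text
clock: 6.6
position: [0.5568, 0.0738, 0.0085]
ee_rot: [0.071, 0.997, 0.0, 0.0]
ft_force: [-0.7, 0.1, -3.7]
grip_width: 0.645
grasp_force: 66.2
```

```bash
cat >> h.py <<'E'
def fm(n=6):
    F=[];P=[]
    for i in range(n):
        c=cam("top");o=manip.get_obs();F.append(o["ft_force"]);P.append(o["position"])
    print("F",np.mean(F,0).round(2),np.std(F,0).round(2),"P",(np.mean(P,0)*1000).round(2));return c
E
python3 - <<'E'
from h import *
st();fm(5);st()
E
```

```text
6.6 [556.8  73.8   8.5] tilt [0.0006 0.0002] yaw_y 81.85 F [-0.72  0.08 -3.7 ] 0.645 66.2
F [-0.04  0.03 -3.29] [0.25 0.17 0.65] P [556.38  73.71   8.21]
6.85 [556.3  73.7   8.1] tilt [-0.0001 -0.    ] yaw_y 81.88 F [ 0.17 -0.11 -2.64] 0.643 66.2
```

step_arm(moves=[[0.5, 5, -0.7, -0.5, 0, 0, 0], [0.5, 8, -1.1, -0.5, 0, 0, 0], [0.5, 11, -1.6, -0.5, 0, 0, 0], [0.5, 14, -2, -0.5, 0, 0, 0], [0.5, 14, -2, -0.5, 0, 0, 0], [0.5, 14, -2, -0.5, 0, 0, 0]])

```text
clock: 7.45
position: [0.5701, 0.0717, 0.0074]
ee_rot: [0.071, 0.997, -0.0, -0.0]
ft_force: [-5.4, -0.7, -2.0]
grip_width: 0.645
grasp_force: 66.5
```

```bash
python3 - <<'E'
from h import *
c=fm(5);st();im=c["image"]
s=manip.camera("side")["image"]
cv2.imwrite("pics/p1.png",np.hstack([cv2.resize(im[120:210,255:335],(400,450),interpolation=2),cv2.resize(s[185:245,185:265],(400,300),interpolation=2)[:, :] if 0 else cv2.resize(s[180:250,190:270],(400,450),interpolation=2)]))
E
```

```text
F [-5.08 -0.59 -1.92] [0.54 0.52 0.55] P [570.09  71.65   7.41]
7.7 [570.1  71.7   7.4] tilt [-0.0006 -0.    ] yaw_y 81.88 F [-5.25 -1.43 -2.43] 0.648 66.5
```

View pics/p1.png

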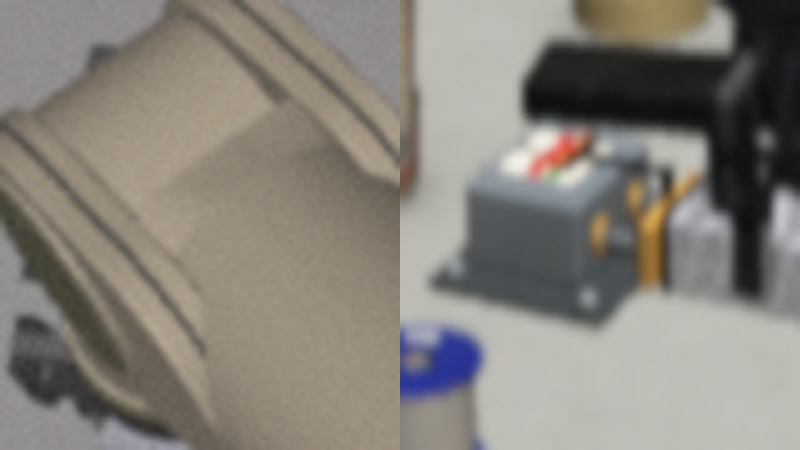

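The side view (right half) shows the unit flat against the bar, with the red/orange marks near native (222,203). The top view is blocked by the arm. I'll check the pointer numerically by projecting the scale into the side view.

```bash
cat >> h.py <<'E'
def scale(c,img):
    gx=np.array([.9895,-.1443]);gy=np.array([.1443,.9895]);s=1
    K=np.array(c["K"]);Ti=np.linalg.inv(c["T"])
    def pix(w): p=Ti[:3,:3]@w+Ti[:3,3];p=K@p;return p[:2]/p[2]
    return pix,gx,gy
E
python3 - <<'E'
from h import *
c=dict(np.load("w1.npz"))
f=lambda p:np.array(p)/4.0+[360,110]
gx=np.array([.9895,-.1443]);gy=np.array([.1443,.9895])
# sample scanline colours in w1 across scale: convert to gauge coords
hsv=cv2.cvtColor(c["im"],cv2.COLOR_BGR2HSV)
def masks(h): return dict(orange=cv2.inRange(h,(9,150,120),(20,255,255)),green=cv2.inRange(h,(45,100,60),(80,255,255)),red=(cv2.inRange(h,(0,150,100),(5,255,255))|cv2.inRange(h,(174,150,100),(180,255,255))))
for n,m in masks(hsv).items():
    m=m.copy();m[:,:425]=0;m[:,480:]=0;m[:160]=0;m[210:]=0
    v,u=np.nonzero(m);w=onplane(c,np.c_[u,v],.047)[:,:2]*1000-[665,58.5]
    g=np.c_[w@gx,w@gy];print(n,len(u),"gx",np.percentile(g[:,0],[3,50,97]).round(1),"gy",np.percentile(g[:,1],[3,97]).round(1))
s=cam("side");pix,_,_=scale(s,None)
for nm,im in(("rest",cv2.imread("pics/side0.png")),("now",s["image"])):
    h=cv2.cvtColor(im,cv2.COLOR_BGR2HSV)
    for n,m in masks(h).items():
        m=m.copy();k=np.zeros_like(m);k[195:215,205:245]=m[195:215,205:245];v,u=np.nonzero(k)
        if len(u)==0: print(nm,n,0);continue
        w=onplane(s,np.c_[u,v],.047)[:,:2]*1000-[665,58.5];g=np.c_[w@gx,w@gy]
        print(nm,n,len(u),"gx",np.percentile(g[:,0],[3,50,97]).round(1),"gy",np.percentile(g[:,1],[3,97]).round(1))
E
```

```text
orange 66 gx [20.5 21.8 22.9] gy [-19.5  19.3]
green 173 gx [24.1 26.8 29.6] gy [-20.5  21.3]
red 214 gx [34.5 38.  41.5] gy [-20.3  21. ]
rest orange 6 gx [-57.3 -53.8 -50.7] gy [36.2 51.1]
rest green 0
rest red 0
now orange 4 gx [-50.3 -47.9 -46. ] gy [45.4 53.2]
now green 0
now red 3 gx [32.8 33.9 34. ] gy [-9.9  6.6]
```

Both estimates, 6.5 mm from force and 5 mm from geometry, agree within a couple of millimetres. Go 2 mm further to mid-green and hold.

step_arm(moves=[[0.5, 1, -0.1, 0, 0, 0, 0], [0.5, 2, -0.3, 0, 0, 0, 0], [0.5, 2, -0.3, 0, 0, 0, 0], [0.5, 2, -0.3, 0, 0, 0, 0]])

```text
clock: 8.2
position: [0.572, 0.0714, 0.0074]
ee_rot: [0.071, 0.997, -0.0, -0.0]
ft_force: [-5.3, -0.5, -1.4]
grip_width: 0.652
grasp_force: 66.4
```

```bash
python3 - <<'E'
from h import *
st();fm(8)
c=cam("side");s=c["image"];b=cv2.imread("pics/side0.png")
cv2.imwrite("pics/p2.png",np.hstack([cv2.resize(i[195:232,200:250],(400,296),interpolation=0) for i in(b,s)]))
st()
E
```

```text
8.2 [572.   71.4   7.4] tilt [-0.001  -0.0001] yaw_y 81.88 F [-5.35 -0.52 -1.44] 0.652 66.4
F [-5.89 -0.76 -2.06] [0.34 0.43 0.6 ] P [571.98  71.38   7.41]
8.65 [572.   71.4   7.4] tilt [-0.001  -0.0001] yaw_y 81.88 F [-5.99 -0.64 -2.6 ] 0.647 66.4
```

View pics/p2.png

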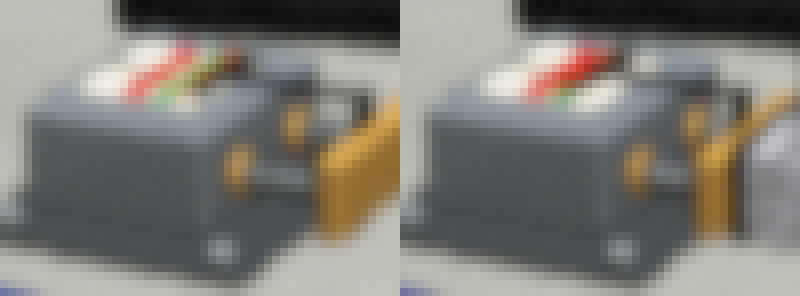

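Three estimates agree that the bar is in by about 7–8 mm, in mid-green: force 5.9 N, geometry 6.8 mm, and a bar shift of about 2.7 px (7 mm) in the side view. Hold a little longer, then draw back, lift and turn.

step_arm(moves=[[0.5, 0, 0, 0, 0, 0, 0], [0.5, 0, 0, 0, 0, 0, 0], [0.5, 0, 0, 0, 0, 0, 0], [0.5, 0, 0, 0, 0, 0, 0], [0.5, 0, 0, 0, 0, 0, 0], [0.5, 0, 0, 0, 0, 0, 0], [0.5, 0, 0, 0, 0, 0, 0], [0.5, -10, 1.5, 0, 0, 0, 0], [0.5, -25, 3.6, 0, 0, 0, 0], [0.5, -45, 6.6, 0, 0, 0, 0]])

```text
clock: 9.65
position: [0.5278, 0.0783, 0.0079]
ee_rot: [0.071, 0.997, 0.001, 0.001]
ft_force: [-0.1, 1.2, -3.7]
grip_width: 0.65
grasp_force: 66.1
```

step_arm(moves=[[0.5, -10, 0, 30, 0, 0, 0], [0.5, -15, 0, 65, 0, 0, -0.14], [0.5, -15, 0, 65, 0, 0, -0.28], [0.5, -15, 0, 65, 0, 0, -0.42], [0.5, -15, 0, 65, 0, 0, -0.56], [0.5, -15, 0, 65, 0, 0, -0.7], [0.5, -15, 0, 65, 0, 0, -0.84], [0.5, -15, 0, 65, 0, 0, -0.98], [0.5, -15, 0, 65, 0, 0, -1.12], [0.5, -15, 0, 65, 0, 0, -1.26]])

```text
clock: 10.65
position: [0.5127, 0.0784, 0.0729]
ee_rot: [0.647, 0.763, 0.001, 0.001]
ft_force: [-0.3, 0.1, -4.3]
grip_width: 0.646
grasp_force: 66.2
```

step_arm(moves=[[0.5, 0, 0, 0, 0, 0, -0.14], [0.5, 0, 0, 0, 0, 0, -0.28], [0.5, 0, 0, 0, 0, 0, -0.42], [0.5, 0, 0, 0, 0, 0, -0.56], [0.5, 0, 0, 0, 0, 0, -0.7], [0.5, 0, 0, 0, 0, 0, -0.84], [0.5, 0, 0, 0, 0, 0, -0.98], [0.5, 0, 0, 0, 0, 0, -1.12], [0.5, 0, 0, 0, 0, 0, -1.26], [0.5, 0, 0, 0, 0, 0, -1.4]])

```text
clock: 11.65
position: [0.5127, 0.0784, 0.0729]
ee_rot: [0.986, 0.167, 0.001, 0.0]
ft_force: [-0.2, -0.3, -4.4]
grip_width: 0.646
grasp_force: 66.2
```

step_arm(moves=[[0.5, 0, 0, 0, 0, 0, -0.14], [0.5, 0, 0, 0, 0, 0, -0.28], [0.5, 0, 0, 0, 0, 0, -0.42], [0.5, 0, 0, 0, 0, 0, -0.48], [0.5, 0, 0, 0, 0, 0, -0.48], [0.5, 0, 0, 0, 0, 0, -0.48], [0.5, 0, 0, 0, 0, 0, -0.48]])

```text
clock: 12.35
position: [0.5125, 0.0781, 0.0727]
ee_rot: [0.998, -0.069, 0.0, 0.0]
ft_force: [0.1, 0.4, -3.4]
grip_width: 0.646
grasp_force: 66.2
```

```bash
python3 - <<'E'
from h import *
o=st();print(np.round(o["joint_pos"],2));fm(4)
E
```

```text
12.35 [512.5  78.1  72.7] tilt [ 0.0006 -0.    ] yaw_y -97.93 F [ 0.14  0.36 -3.42] 0.646 66.2
[ 0.25  0.3  -0.55  1.89  0.19  0.99 -2.1 ]
F [-0.15 -0.31 -3.57] [0.34 0.48 0.35] P [512.52  78.    72.6 ]
```

step_arm(moves=[[0.5, 10, 2, -30, 0, 0, -0.006], [0.5, 20, 0.4, -55, 0, 0, -0.006], [0.5, 30, -1, -65, 0, 0, -0.006], [0.5, 38, -2.2, -65, 0, 0, -0.006], [0.5, 45, -3.2, -65, 0, 0, -0.006], [0.5, 45, -3.2, -65, 0, 0, -0.006], [0.5, 45, -3.2, -65, 0, 0, -0.006]])

```text
clock: 13.25
position: [0.5579, 0.075, 0.0084]
ee_rot: [0.997, -0.073, 0.001, -0.0]
ft_force: [-0.4, -0.0, -4.2]
grip_width: 0.646
grasp_force: 66.0
```

```bash
python3 - <<'E'
from h import *
st();fm(4)
E
```

```text
13.25 [557.9  75.    8.4] tilt [0.0011 0.0001] yaw_y -98.38 F [-0.42 -0.02 -4.19] 0.646 66.0
F [-0.37  0.06 -3.18] [0.47 0.61 0.27] P [557.43  74.92   8.1 ]
```

step_arm(moves=[[0.5, 5, -0.7, -0.5, 0, 0, 0], [0.5, 8, -1.1, -0.5, 0, 0, 0], [0.5, 11, -1.6, -0.5, 0, 0, 0], [0.5, 14, -2, -0.5, 0, 0, 0], [0.5, 14, -2, -0.5, 0, 0, 0], [0.5, 14, -2, -0.5, 0, 0, 0]])

```text
clock: 14.05
position: [0.5711, 0.0728, 0.0068]
ee_rot: [0.997, -0.073, -0.0, 0.0]
ft_force: [-4.8, -0.4, -1.4]
grip_width: 0.645
grasp_force: 66.4
```

```bash
python3 - <<'E'
from h import *
st();fm(5)
E
```

```text
14.05 [571.1  72.8   6.8] tilt [-0.001  -0.0002] yaw_y -98.38 F [-4.83 -0.37 -1.35] 0.645 66.4
F [-5.03  0.29 -2.52] [0.48 0.37 0.51] P [571.05  72.8    6.88]
```

step_arm(moves=[[0.5, 1, -0.1, 0, 0, 0, 0], [0.5, 2.3, -0.3, 0, 0, 0, 0], [0.5, 2.3, -0.3, 0, 0, 0, 0], [0.5, 2.3, -0.3, 0, 0, 0, 0], [0.5, 2.3, -0.3, 0, 0, 0, 0], [0.5, 2.3, -0.3, 0, 0, 0, 0], [0.5, 2.3, -0.3, 0, 0, 0, 0], [0.5, 2.3, -0.3, 0, 0, 0, 0]])

```text
clock: 15.1
position: [0.5733, 0.0725, 0.0069]
ee_rot: [0.997, -0.073, -0.0, 0.0]
ft_force: [-5.9, 0.9, -2.1]
grip_width: 0.65
grasp_force: 66.4
```

```bash
python3 - <<'E'
from h import *
fm(8)
s=cam("side")["image"].astype(float);b=cv2.imread("pics/side0.png").astype(float)
# bar shift: brass-ness (R-B) profile on lower bar rows
for i in(b,s): print((i[212:222,232:252,2]-i[212:222,232:252,0]).mean(0).round(0))
st()
E
```

```text
F [-5.87  0.3  -2.29] [0.32 0.24 0.54] P [573.28  72.48   6.88]
[  0.  -4.  -4.   1.   7.   8.  10.  34.  70.  94. 104. 106. 105. 102.
  95.  87.  79.  72.  64.  52.]
[ -2.  -5.  -3.   7.  38.  76.  97. 106. 107.  99.  70.  33.  12.   3.
  -1.  -3.  -3.  -3.  -2.  -3.]
15.55 [573.3  72.5   6.9] tilt [-0.001  -0.0002] yaw_y -98.38 F [-6.91 -0.43 -1.7 ] 0.648 66.4
```

The red end is also in mid-green: force 5.9 N (7.8 mm), and a bar shift of about 3 px in the side view (about 8–9 mm). It has been held for over a second. Draw back and carry the unit to the tray at (492.7,-150.6), turning +0.13 rad.

step_arm(moves=[[0.5, 0, 0, 0, 0, 0, 0], [0.5, -10, 1.5, 0, 0, 0, 0], [0.5, -25, 3.6, 0, 0, 0, 0], [0.5, -44, 6.5, 0, 0, 0, 0], [0.5, -46, 6.5, 35, 0, 0, 0], [0.5, -50, -10, 65, 0, 0, 0], [0.5, -60, -50, 65, 0, 0, 0.03], [0.5, -68, -95, 65, 0, 0, 0.08], [0.5, -76, -140, 65, 0, 0, 0.13], [0.5, -81, -180, 65, 0, 0, 0.13]])

```text
clock: 16.55
position: [0.4924, -0.1099, 0.0727]
ee_rot: [1.0, -0.007, 0.001, 0.001]
ft_force: [1.5, -0.5, -3.1]
grip_width: 0.647
grasp_force: 66.3
```

step_arm(moves=[[0.5, 0, -30, 0, 0, 0, 0], [0.5, 0, -43, 0, 0, 0, 0], [0.5, 0, -43, 0, 0, 0, 0], [0.5, 0, -43, -20, 0, 0, 0], [0.5, 0, -43, -40, 0, 0, 0], [0.5, 0, -43, -40, 0, 0, 0], [0.5, 0, -43, -40, 0, 0, 0]])

```text
clock: 17.25
position: [0.4931, -0.149, 0.0325]
ee_rot: [1.0, -0.007, 0.0, -0.0]
ft_force: [-0.4, -0.4, -3.3]
grip_width: 0.648
grasp_force: 65.9
```

```bash
python3 - <<'E'
from h import *
st();fm(4);c=cam("wrist");im=c["image"]
cv2.imwrite("pics/w4.png",im);hsv=cv2.cvtColor(im,cv2.COLOR_BGR2HSV);m=cv2.inRange(hsv,(105,150,50),(130,255,255))
cs,_=cv2.findContours(m,0,1);q=max(cs,key=cv2.contourArea)[:,0];print(cv2.boundingRect(q))
w=onplane(c,q,.012)[:,:2]*1000;print(w.min(0).round(1),w.max(0).round(1))
E
```

```text
17.25 [ 493.1 -149.    32.5] tilt [0.0001 0.0005] yaw_y -90.82 F [-0.38 -0.4  -3.33] 0.648 65.9
F [ 0.14  0.17 -3.73] [0.2  0.6  0.42] P [ 493.66 -149.93   33.16]
(166, 86, 249, 203)
[ 469.9 -211.7] [577.5 -93.9]
```

View pics/w4.png

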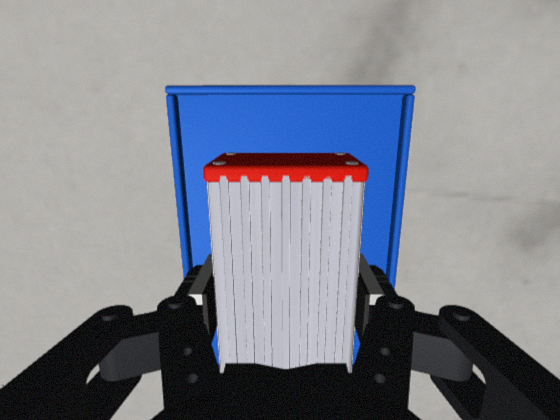

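The unit is still square in the grip and aligned with the tray (walls at columns 166–415, far edge at row 90), whose centre measures (493.5,-152.8). Lower it gently.

step_arm(moves=[[0.5, 0, -3, -10, 0, 0, 0], [0.5, 0, -3, -17, 0, 0, 0], [0.5, 0, -3, -21, 0, 0, 0], [0.5, 0, -3, -23, 0, 0, 0], [0.5, 0, -3, -24, 0, 0, 0], [0.5, 0, -3, -24, 0, 0, 0]])

```text
clock: 18.1
position: [0.4928, -0.1534, 0.008]
ee_rot: [1.0, -0.008, -0.0, -0.0]
ft_force: [0.6, -0.7, -3.2]
grip_width: 0.642
grasp_force: 66.2
```

```bash
python3 - <<'E'
from h import *
st();fm(4)
E
```

```text
18.1 [ 492.8 -153.4    8. ] tilt [-0.  0.] yaw_y -90.92 F [ 0.61 -0.69 -3.16] 0.642 66.2
F [ 0.01  0.06 -3.1 ] [0.5  0.42 0.46] P [ 492.97 -153.51    8.27]
```

Not touching yet (Fz is still the weight alone). Continue in 1 mm steps.

step_arm(moves=[[0.5, 0, 0, -0.5, 0, 0, 0], [0.5, 0, 0, -1, 0, 0, 0], [0.5, 0, 0, -1, 0, 0, 0], [0.5, 0, 0, -1, 0, 0, 0]])

```text
clock: 18.7
position: [0.4928, -0.1535, 0.0071]
ee_rot: [1.0, -0.008, -0.0, 0.0]
ft_force: [-0.4, -0.6, -3.2]
grip_width: 0.643
grasp_force: 66.2
```

```bash
python3 - <<'E'
from h import *
fm(4)
E
```

```text
F [-0.49 -0.07 -3.72] [0.21 0.47 0.31] P [ 492.8  -153.49    7.09]
```

step_arm(moves=[[0.5, 0, 0, -0.5, 0, 0, 0], [0.5, 0, 0, -1, 0, 0, 0], [0.5, 0, 0, -1, 0, 0, 0], [0.5, 0, 0, -1, 0, 0, 0]])

```text
clock: 19.3
position: [0.4929, -0.1535, 0.0066]
ee_rot: [1.0, -0.008, 0.0, 0.0]
ft_force: [-4.1, -0.1, 5.2]
grip_width: 0.644
grasp_force: 67.3
```

```bash
python3 - <<'E'
from h import *
fm(4)
E
```

```text
F [-3.7   0.56  5.74] [0.1  0.47 0.5 ] P [ 492.86 -153.5     6.59]
```

It's on the floor. Release partway, then rise straight up.

step_arm(moves=[[0.5, 0, 0, 0.4, 0, 0, 0], [0.34, 0, 0, 0.4, 0, 0, 0], [0.32, 0, 0, 0.4, 0, 0, 0], [0.3, 0, 0, 0.4, 0, 0, 0], [0.26, 0, 0, 0.4, 0, 0, 0], [0.22, 0, 0, 0.4, 0, 0, 0], [0.22, 0, 0, 0.4, 0, 0, 0], [0.22, 0, 0, 0.4, 0, 0, 0]])

```text
clock: 20.3
position: [0.4928, -0.1535, 0.0065]
ee_rot: [1.0, -0.008, 0.0, 0.0]
ft_force: [1.3, 0.2, -0.1]
grip_width: 0.778
grasp_force: 0.0
```

step_arm(moves=[[0.22, 0, 0, 5, 0, 0, 0], [0.22, 0, 0, 15, 0, 0, 0], [0.22, 0, 0, 30, 0, 0, 0], [0.22, 0, 0, 55, 0, 0, 0], [0.22, 0, 0, 90, 0, 0, 0], [0.22, 0, 0, 130, 0, 0, 0], [0.22, 0, 0, 170, 0, 0, 0], [0.22, 0, 0, 200, 0, 0, 0], [0.22, 0, 0, 200, 0, 0, 0], [0.22, 0, 0, 200, 0, 0, 0]])

```text
clock: 21.3
position: [0.4931, -0.1535, 0.2079]
ee_rot: [1.0, -0.008, 0.001, 0.001]
ft_force: [-0.4, 0.6, 0.0]
grip_width: 0.779
grasp_force: 0.0
```

```bash
python3 - <<'E'
from h import *
st();c=cam("wrist");im=c["image"];cv2.imwrite("pics/w5.png",im);hsv=cv2.cvtColor(im,cv2.COLOR_BGR2HSV)
red=cv2.inRange(hsv,(0,120,60),(8,255,255))|cv2.inRange(hsv,(172,120,60),(180,255,255))
sil=cv2.inRange(hsv,(100,8,120),(130,60,255));blue=cv2.inRange(hsv,(105,150,50),(130,255,255))
for n,m,z in(("red",red,.04),("blue",blue,.012)):
    cs,_=cv2.findContours(m,0,1);q=max(cs,key=cv2.contourArea)[:,0];r=cv2.minAreaRect((onplane(c,q,z)[:,:2]*1000).astype(np.float32));print(n,cv2.boundingRect(q),np.round(r[0],1),np.round(r[1],1),round(r[2],1))
# other things, top view vs start
a=cv2.imread("pics/top0.png").astype(int);b=cam("top")["image"].astype(int);d=(np.abs(a-b).max(2)>40)
for n,(u0,v0,u1,v1) in dict(driver=(250,272,335,295),reel=(190,132,225,168),bottle=(155,142,175,163),bank=(358,112,402,182),gauge=(265,125,330,186)).items(): print(n,d[v0:v1,u0:u1].mean().round(3))
E
```

```text
21.3 [ 493.1 -153.5  207.9] tilt [ 0.0021 -0.0011] yaw_y -90.92 F [-0.44  0.58  0.02] 0.779 0.0
red (256, 130, 59, 7) [ 545.  -153.9] [53.5  5.4] 89.1
blue (225, 98, 119, 157) [ 493.8 -152.2] [116.6 165.4] 89.2
driver 0.0
reel 0.0
bottle 0.0
bank 0.0
gauge 0.0
```

The unit lies centred in the tray and parallel to it (red end at x=545, tray centre 493.8). The bar is back at rest and nothing else has moved, so I'm handing in.

```bash
python3 -c "
from workcell import manip
print(manip.hand_in())"
```

```text
the job is handed in; nothing more can be done
None
```

The job is handed in: both ends were pressed to about 8 mm (estimated from force, geometry and bar shift, as the pointer itself was not readable), each held for over a second, and the unit lies flat and centred in the blue tray with nothing else moved.

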